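# Wedge the rocking bench tester

## Task

The small bench tester rocks forward on its foot bar because its front feet are gone. Slide the wooden wedge lying in front of it, thin end first, under the tester's front edge until it is tight and takes up the gap; only push it with the fingers, never pinch it or pick it up. Then press down firmly on the top of the tester just behind its front edge: if it still dips, push the wedge further, and finish while pressing down there with the tester staying level on the wedge; leave the screwdriver, spool and jar where they are.

Things in the scene. Friction and masses are not known exactly. Their poses are not given: they have to be found in the camera images.
- mat: grey work mat under everything, fixed, 460 x 540 mm, 3 mm thick: its top is at world z = 0.003. Origin on the bench under the middle of the tester's foot bar.
- stand: black foot bar under the tester, fixed, 200 mm along y, 22 mm along x. Origin on its centre line, 0 to 4 mm above the mat's top (differs from run to run); x points from the tester's front to its rear, y to its left, z up. The rocking axis runs along y, 14 mm above the origin. The tester can only rock on it: it cannot slide, turn or be lifted.
- tester (a joint): rocking angle (rad) of the tester, a cream housing 210 mm deep (-120 to +90 mm in x from the axis), 220 wide, 64 high, 1.9 to 2.6 kg. 0: level on its rear feet, as it sits when left alone; it cannot lean further back. Grows to 0.07 as the front dips (edge 8.4 mm lower). Without the wedge 2 to 3 N down on press_spot tips it; released, it falls back.
- press_spot (a point): point on the tester's flat top face, 20 mm behind its front edge, mid-width. Press down here or close by, with about 10 N (under 5 N is too soft). It moves with the tester; axes as the stand's when level.
- front_edge (a point): middle of the tester's lower front edge, which runs along the stand's y. When level it is 14 to 18 mm above the mat, as the stand's height. Below it the space is open for 109 mm farther in, up to the foot bar. The tester's top is 64 mm above this edge.
- wedge: plain wooden wedge, loose on the mat, 70 to 120 g, 130 mm long (x), 45 wide (y). Origin at the centre of its flat underside. Thin end, 4 mm high, at x = +65 mm; thick end, 28 mm high, an upright face at x = -65 mm; even slope between. It jams with 54 to 76 mm of its length under the tester: the push, about 1 N on the mat alone, then rises sharply. It stays by friction when let go.
- wedge_back (a point): centre of the wedge's upright thick-end face, 14 mm above its underside: the place to push, in the wedge's +x direction.
- spool: bystander: metal solder spool standing on end, 54 mm across, 40 mm high, origin under its centre
- driver: bystander: screwdriver lying down, 150 mm long along its x, handle to -x, origin under its middle
- jar: bystander: small lidded parts jar, 40 mm across, 55 mm high, origin under its centre
Things that resemble listed ones, but are neither listed nor needed, are in the scene too. What is meant by the wedge is not red, and is the smaller of those in its own colour.

How it is judged (in metres and radians):
On the way:
1. the wedge's thin end has gone at least 20 mm in under the tester's front edge (x of wedge in the frame of front_edge above -0.045 m), for 0.1 s.
At the end, for the whole second after the job is handed in: the fingers press down on the front part of the tester's top (within about 55 mm of the front edge) with more than 4 N, the wedge untouched by the robot carries the front edge (more than 1 N), and the tester stays level within 0.015 rad, about 1.8 mm of dip at its front edge (contact force between the fingers and stand above 4 N and x of the grasp point in the frame of press_spot below 0.035 m and z of the grasp point in the frame of press_spot above 0 m and contact force between wedge and stand above 1 N and contact force between the fingers and wedge below 0.1 N and value of joint tester below 0.015 rad and height (world z) of wedge below 0.008 m and linear speed of wedge below 0.02 m/s); the arm keeps its last pose, push and grip.
It fails at once if the wedge is lifted off the mat or stood up (height (world z) of wedge above 0.018 m or angle between wedge's own z axis and vertical above 0.3 rad).
It fails at once if the spool is moved by more than 20 mm or tipped (distance of spool from where it was at the start of the episode above 0.02 m or angle between spool's own z axis and vertical above 0.4 rad).
It fails at once if the screwdriver is moved by more than 20 mm (distance of driver from where it was at the start of the episode above 0.02 m).
It fails at once if the jar is moved by more than 20 mm or tipped (distance of jar from where it was at the start of the episode above 0.02 m or angle between jar's own z axis and vertical above 0.4 rad).
It also fails if it takes over 45 s, if anything falls off the work surface, if the arm or the gripper's body presses on something with over 40 N, if the wrist force passes 120 N, or if a joint passes its speed limit or range.

## Robot

A 6-joint arm with a two-finger parallel gripper is mounted at the origin on the work surface. World frame = base frame: x ahead of the robot, y to its left, z up, the work surface at z = 0. Lengths are in m, angles in degrees, forces in N, time in s.
With the tool pointing down it reaches from about 0.25 to 0.725 m from the base axis. Payload 9.7 kg.
Tool frame: the origin (TCP) lies at the very end of the fingers, on their centre line; the grasp point (between the pads) lies 19 mm behind it; y points along the fingers, x is the direction in which the jaws open and shut, and the axes are right-handed (so a half turn about y gives the same grasp; the last joint's range is limited). The gripper opens to 85 mm and grips with 20 to 120 N. Pads are 22 mm wide; open, the fingers measure 114 mm over their backs; the gripper's body (76 mm by 85 mm) begins 54 mm behind the grasp point. The pads swing forward as they close: fully open they stand 13 mm farther back than shut.
Start: joints at [66.578, 4.979, 10.078, 95.1, 0, 90], TCP at [0.219, 0.505, 0.231] pointing down, gripper open.
Joint ranges: [-179.16, 179.16], [-48.56, 103.87], [-65.8, 70.77], [-126.05, 130.52], [-82.76, 87.17], [-180, 180]. Speed limits (degrees/s): [127.2, 127.2, 147.25, 180, 180, 180].

## Interface

Orientations are given as [roll, pitch, yaw] about the fixed x, y, z axes, in that order (R = Rz(yaw) Ry(pitch) Rx(roll)).
In Python, from workcell import bot gives the robot as it stands.
- The arm moves only by the shell command python3 -m jog 'ROWS' [FORCE]. ROWS is JSON, a list of rows, each a list of 7 numbers: the closure, from 0 (fully open) to 1 (shut), then the shift along the world's x, y, z in units of 25 mm (1.0 is 25 mm), then the turn, a rotation vector about the world's x, y, z in units of 5 degrees (1.0 is 5 degrees). A call has 1 to 5 rows; each row is the pose to reach, as a shift and turn from the pose commanded when the call began; what a row does not reach only later rows make up. A row lasts 1/10 s, in which the tool goes at most 50 mm and 8.59 degrees, less where a joint would pass 70% of its speed; a pose out of reach is approached as far as the arm can. A call with a gripper value outside its range is refused whole. The fingers move at their own pace and stop on an object; FORCE is the grip in N (left out, the last holds). Time passes only in rows, so rows that repeat a pose let the fingers close. It gives the time, the measured TCP pose, the force and the opening at its end, in the units of the state.
- bot.get_obs(): the state, without advancing time (a new reading comes with each control period).
- bot.camera(name): name is "scene" or "side" or "wrist"; returns (picture, depth): 384x512x3 uint8, red, green, blue; 384x512 float32, m along the optical axis (not along the pixel's ray), 0 where there is no reading.
- bot.camera_model(name): a dict with "fx", "fy", "cx", "cy" (pixels), "k1" (the pictures are not rectified: a ray, as slopes to the right and down, at radius r is drawn at 1 + k1 r^2 times it, then the intrinsics apply), "rvec" (rotation vector, rad) and "tvec" (3), from world to camera coordinates, as OpenCV has them; the wrist camera has in their place "tool_from_camera" (4x4, takes a point from camera to tool coordinates, whose origin is the TCP and whose axes are the tool frame's). Camera axes: x right, y down, z forward; pixel columns grow to the right and rows downward; lengths in m; the calibration is good to about 2 mm. A picture is of the moment at which its call begins: read the wrist's pose just before it. camera_model takes no time and is no camera call.
- bot.job_done(): hands the job in, once; it reports no verdict.
Trained networks look in the newest picture that a camera, given by its name, has taken for a name from the list of things; names that differ only in an ending like _2 or _b are one class to them, and where a whole thing is asked for, a point or a joint stands for the part that bears it (a point fixed in the world has none). Each returns a list of dicts, best first, with "conf" (0 to 1); they miss things now and then, are a little off and sometimes report something else, mostly with a low value. They report only what shows in the picture. A call takes as long as a camera call. They do not tell look-alikes from the thing itself.
- bot.regions_of(camera, label): "pixels" (384x512 bool, what is visible of it) and "point" ([row, column] in pixels, amid what is visible of it).
The state is a dict: "time": time; "q": joint angles; "qd": joint speeds; "joint_efforts": joint torques, N m; "ee_pos": TCP position; "tcp_rot": TCP orientation; "wrist_force": force on the tool from outside, world axes, zero at the start; "torque": the same for the moment, N m; "opening": finger opening in m.
Only numpy, scipy, OpenCV 4.12 (cv2) and the standard library are available. Lean on these libraries where they do the work, as an engineer would, in place of code of your own. Each camera call takes 0.05 s, during which the arm holds its last target. There are 200 camera calls.

## Working session

There is one attempt and no reset: what is moved stays moved. The work goes in short steps, Python scripts to look and compute and a shell command to move; the robot and the scene stay as the last step left them, time stands still between calls to the robot, and variables do not carry over. Pictures are saved under pics/ and viewed, about 8 in all and at most 12, crops included, and the job is handed in when it is done.

```bash
mkdir -p pics; cat > h.py <<'E'
import numpy as np, cv2
from workcell import bot
from scipy.spatial.transform import Rotation as R
def snap(n,f=None):
    p,d=bot.camera(n)
    if f: cv2.imwrite(f,p[:,:,::-1])
    return p,d
def to_world(n,d,rc,obs=None):
    m=bot.camera_model(n); rc=np.atleast_2d(rc).astype(float)
    z=d[rc[:,0].astype(int),rc[:,1].astype(int)].astype(float)
    K=np.array([[m['fx'],0,m['cx']],[0,m['fy'],m['cy']],[0,0,1]])
    u=cv2.undistortPoints(rc[:,None,::-1].copy(),K,np.array([m['k1'],0,0,0.]))[:,0]
    P=np.c_[u*z[:,None],z]
    if 'rvec' in m:
        r=R.from_rotvec(np.ravel(m['rvec'])).as_matrix(); return (P-np.ravel(m['tvec']))@r
    T=np.array(m['tool_from_camera']); P=P@T[:3,:3].T+T[:3,3]
    return P@R.from_euler('xyz',obs['tcp_rot'],degrees=True).as_matrix().T+obs['ee_pos']
E
python3 - <<'E'
from h import *
print(bot.get_obs())
a,d=snap('scene','pics/scene.png'); b,e=snap('side','pics/side.png')
for n,dd in (('scene',d),('side',e)):
    for l in ['tester','stand','wedge','spool','driver','jar']:
        for r in bot.regions_of(n,l):
            ij=np.argwhere(r['pixels']&(dd>0))
            w=to_world(n,dd,ij)
            print(n,l,round(r['conf'],2),np.round(r['point']),len(ij),np.median(w,0).round(3),np.percentile(w,2,0).round(3),np.percentile(w,98,0).round(3))
cv2.imwrite('pics/both.png',cv2.resize(np.hstack([a,b])[:,:,::-1],(800,300)))
E
```

```text
{'time': 0.0, 'q': array([ 6.65766248e+01,  5.01031290e+00,  1.00352488e+01,  9.51018244e+01,
       -9.88786816e-04,  8.99991699e+01]), 'qd': array([-0.07889258, -0.02226563, -0.0517549 ,  0.0341656 , -0.03404714,
       -0.0240504 ]), 'joint_efforts': array([-5.90723466e-04, -5.20397830e+01,  4.64792204e+01,  1.64007564e-02,
        8.86619341e-05, -2.19160050e-06]), 'ee_pos': array([0.21854535, 0.50445138, 0.23059776]), 'tcp_rot': array([-9.00009877e+01,  7.68884861e-02,  6.65774549e+01]), 'wrist_force': array([-0.63326569,  0.01415128,  0.02614678]), 'torque': array([ 0.02658994,  0.03124076, -0.03819317]), 'opening': 0.08537561138629186}
scene tester 0.85 [291. 260.] 16015 [ 0.759 -0.071  0.081] [ 0.618 -0.162  0.023] [0.821 0.048 0.083]
scene stand 0.64 [295. 259.] 16038 [ 0.758 -0.071  0.081] [ 0.617 -0.162  0.023] [0.821 0.047 0.083]
scene wedge 0.93 [230. 214.] 586 [ 0.5   -0.052  0.023] [ 0.464 -0.074  0.007] [ 0.534 -0.025  0.031]
scene wedge 0.57 [210. 390.] 790 [0.62  0.333 0.015] [0.536 0.31  0.001] [0.661 0.371 0.028]
scene spool 0.8 [215. 302.] 534 [0.551 0.141 0.039]
[... 840 characters left out ...]
.043 0.082]
side wedge 0.9 [297. 193.] 2246 [ 0.301 -0.234  0.018] [ 0.23  -0.291 -0.001] [ 0.363 -0.141  0.035]
side wedge 0.62 [168. 247.] 312 [0.604 0.329 0.011] [ 0.535  0.31  -0.001] [0.652 0.366 0.025]
side wedge 0.56 [230. 261.] 747 [ 0.51  -0.054  0.014] [ 0.46  -0.075  0.001] [ 0.587 -0.015  0.029]
side spool 0.68 [190. 246.] 296 [0.536 0.136 0.027] [0.515 0.121 0.001] [0.565 0.171 0.042]
side spool 0.67 [209. 331.] 5270 [ 0.69  -0.105  0.079] [ 0.606 -0.163  0.022] [0.811 0.045 0.082]
side driver 0.55 [289. 274.] 530 [ 0.457 -0.274  0.022] [ 0.419 -0.28   0.004] [ 0.561 -0.26   0.029]
side jar 0.79 [249. 359.] 428 [ 0.682 -0.241  0.036] [ 0.67  -0.251  0.006] [ 0.704 -0.216  0.059]
```

View pics/scene.png

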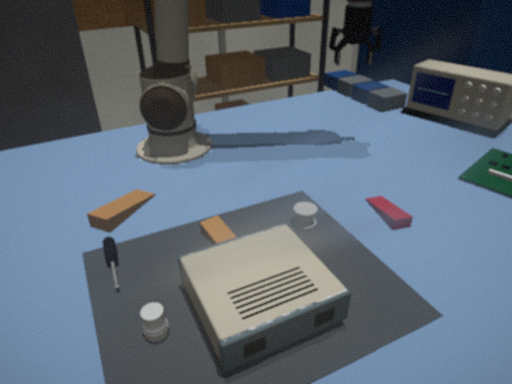

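View pics/side.png

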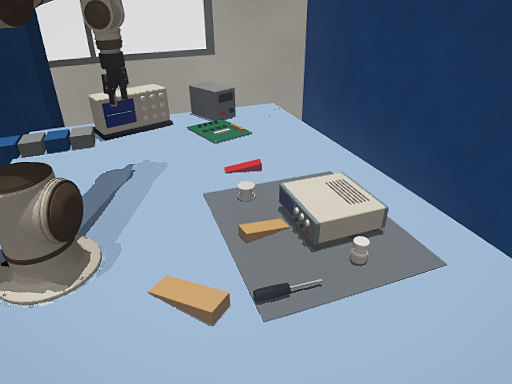

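The views show three wedge-like things: the orange one on the mat (scene r230,c214; side r230,c261), a larger orange one off the mat (scene r210,c120; side r297,c193) and a red one (scene r210,c390). The one I want is the small orange wedge on the mat. Next I fit its pose and the tester's, and check both in a close crop.

```bash
python3 - <<'E'
from h import *
def rect(P):
    c,s,a=cv2.minAreaRect((P[:,:2]*1000).astype(np.float32)); return np.round(c,1),np.round(s,1),round(a,2),cv2.boxPoints((c,s,a)).round(1).tolist()
W=[];crops=[]
for n in ('scene','side'):
    p,d=snap(n)
    t=[r for r in bot.regions_of(n,'stand' if n=='side' else 'tester')][0]
    w=to_world(n,d,np.argwhere(t['pixels']&(d>0)))
    zt=np.median(w[w[:,2]>.07][:,2]); T=w[abs(w[:,2]-zt)<.004]
    print(n,'top z',zt,rect(T))
    F=w[w[:,2]<.06]; print('low',len(F))
    hsv=cv2.cvtColor(p,cv2.COLOR_RGB2HSV)
    for r in bot.regions_of(n,'wedge'):
        ij=np.argwhere(r['pixels']&(d>0)); w=to_world(n,d,ij)
        m=np.median(w,0); 
        print(n,'wedge cand',m.round(3),'hsv',np.median(hsv[r['pixels']],0),rect(w))
        if abs(m[0]-.5)<.04 and abs(m[1]+.05)<.03: W.append(w)
        ww=w
    rc=[230,261] if n=='side' else [230,214]
    crops.append(cv2.resize(p[rc[0]-50:rc[0]+50,rc[1]-65:rc[1]+65,::-1],(400,300),interpolation=cv2.INTER_CUBIC))
for w in W:
    # plane of slope by robust fit on upper pts
    print('wedge rect',rect(w[w[:,2]>.005]), 'zmax',np.percentile(w[:,2],99))
W=np.vstack(W); print('joint',rect(W[W[:,2]>.005]))
np.save('W.npy',W)
cv2.imwrite('pics/crop.png',np.hstack(crops))
E
```

```text
scene top z 0.08166574630732212 (array([714.8, -54.3]), array([218.3, 211.6]), 89.82, [[608.7000122070312, -163.1999969482422], [820.2999877929688, -163.8000030517578], [821.0, 54.5], [609.4000244140625, 55.20000076293945]])
low 2606
scene wedge cand [ 0.498 -0.054  0.023] hsv [ 15. 107. 169.] (array([481.6, -52.2]), array([106.8,  43.5]), 8.91, [[425.3999938964844, -39.0], [432.20001220703125, -82.0], [537.7000122070312, -65.4000015258789], [530.9000244140625, -22.5]])
scene wedge cand [0.62  0.332 0.015] hsv [171.  104.5 143.5] (array([596.4, 343. ]), array([ 47.1, 131.1]), 77.86, [[527.2999877929688, 333.79998779296875], [655.5999755859375, 306.20001220703125], [665.5, 352.20001220703125], [537.2000122070312, 379.79998779296875]])
scene wedge cand [ 0.325 -0.231  0.019] hsv [ 15.  98. 149.] (array([ 276.6, -222.9]), array([105.7, 179.1]), 40.46, [[178.1999969482422, -189.10000610351562], [294.5, -325.29998779296875], [374.8999938964844, -256.70001220703125], [258.70001220703125, -120.4000015258789]])
side top z 0.08021248755098746 (array([712.4, -54.1]), array([220.7, 210.2]), 89.
[... 920 characters left out ...]
90734863]])
wedge rect (array([497.8, -49.7]), array([73.9, 43.5]), 8.91, [[457.8999938964844, -33.900001525878906], [464.70001220703125, -76.9000015258789], [537.7000122070312, -65.4000015258789], [530.9000244140625, -22.5]]) zmax 0.03125173793585514
wedge rect (array([524.1, -41.6]), array([127.8,  50.5]), 10.32, [[456.70001220703125, -28.200000762939453], [465.70001220703125, -77.9000015258789], [591.5, -55.0], [582.4000244140625, -5.300000190734863]]) zmax 0.029444985849475188
joint (array([524. , -41.8]), array([128.3,  50.6]), 9.94, [[456.3999938964844, -27.899999618530273], [465.1000061035156, -77.80000305175781], [591.5, -55.599998474121094], [582.7999877929688, -5.800000190734863]])
```

View pics/crop.png

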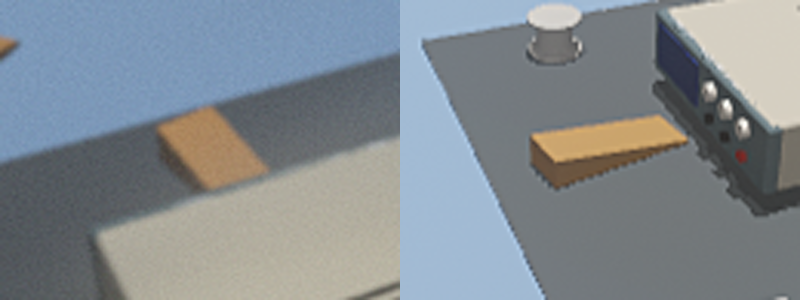

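The crop confirms it: the small orange wedge lies on the mat, thin end toward the tester. Its back centre is about (0.461, -0.055), yaw about 9.5°, thin end about x=0.589. The tester front edge is at x≈0.608, y≈-0.054, yaw≈0, with the top at z≈0.081. That puts the front edge about 14 mm above the mat, which agrees with the description. I'll start moving, with the jaws to end up along y.

```bash
python3 -m jog '[[0.7,1.8,-4.5,0,0,0,0],[0.7,3.6,-9,0,0,0,0],[0.7,5.3,-13.5,0,0,0,0],[0.7,7,-18,0,0,0,0],[0.7,7,-18,0,0,0,0]]'; python3 -m jog '[[0.7,0,0,0,0,0,0],[0.7,0,0,0,0,0,0]]'; python3 -c "
from h import *
o=bot.get_obs();print(o['q'].round(1),o['ee_pos'],o['tcp_rot'])"
```

```text
time: 1.5
ee_pos: [0.3101, 0.2702, 0.2314]
tcp_rot: [-90.0, -0.0, 66.6]
wrist_force: [1.5, -0.6, 0.5]
opening: 0.0259
time: 1.7
ee_pos: [0.3104, 0.2712, 0.2316]
tcp_rot: [-90.0, -0.1, 66.4]
wrist_force: [1.0, -0.2, 0.5]
opening: 0.0257
[ 41.1 -13.8  -7.5  96.2   0.   64.7] [0.31039951 0.2712215  0.23164956] [-9.00159430e+01 -6.52448874e-02  6.64043350e+01]
```

```bash
python3 -m jog '[[0.8,1.2,-3.2,0,0,0,1.2],[0.8,2.4,-6.4,0,0,0,2.4],[0.8,3.6,-9.6,0,0,0,3.6],[0.8,4.8,-12.85,0,0,0,4.7],[0.8,4.8,-12.85,0,0,0,4.7]]'; python3 -m jog '[[0.8,0,0,0,0,0,0],[0.8,0,0,0,0,0,0],[0.8,0,0,-2,0,0,0],[0.8,0,0,-4,0,0,0],[0.8,0,0,-6,0,0,0]]'; python3 -c "
from h import *
o=bot.get_obs();print(o['q'].round(1),o['ee_pos'],o['tcp_rot'])"
```

```text
time: 2.2
ee_pos: [0.3949, 0.047, 0.2313]
tcp_rot: [-90.0, -0.0, 90.5]
wrist_force: [1.7, 0.4, -0.2]
opening: 0.0169
time: 2.7
ee_pos: [0.3942, 0.0495, 0.0797]
tcp_rot: [-90.1, -0.0, 90.3]
wrist_force: [0.8, 0.7, -0.2]
opening: 0.0169
[  7.1 -16.7 -26.5  80.1   0.    6.8] [0.39416743 0.04946188 0.07970113] [-9.00575554e+01 -2.88783849e-02  9.02893418e+01]
```

```bash
python3 -m jog '[[0.8,0.7,-2,0,0,0,0],[0.8,1.4,-4,0,0,0,0],[0.8,1.4,-4,0,0,0,0],[0.8,1.4,-4,-1.2,0,0,0],[0.8,1.4,-4,-2.4,0,0,0]]'; python3 -m jog '[[0.8,0,0,-0.2,0,0,0],[0.8,0,0,-0.2,0,0,0]]'; python3 - <<'E'
from h import *
p,d=snap('side'); cv2.imwrite('pics/s3.png',cv2.resize(p[130:300,170:400,::-1],(690,510)))
E
```

```text
time: 3.2
ee_pos: [0.4304, -0.051, 0.0212]
tcp_rot: [-90.1, -0.0, 90.2]
wrist_force: [0.3, 0.6, -0.0]
opening: 0.0172
time: 3.4
ee_pos: [0.4289, -0.0511, 0.016]
tcp_rot: [-89.9, -0.0, 90.2]
wrist_force: [-0.7, -0.5, 0.3]
opening: 0.0171
```

View pics/s3.png

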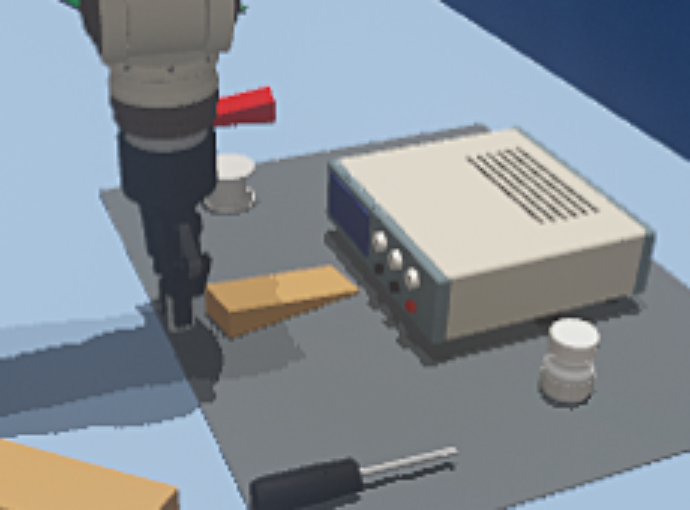

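The fingers sit just behind the wedge's back face, at about r310,c190 in the crop. Now I push along +x and watch the force.

```bash
python3 -m jog '[[0.8,0.3,0,0,0,0,0],[0.8,0.6,0,0,0,0,0],[0.8,0.9,0,0,0,0,0],[0.8,1.2,0,0,0,0,0],[0.8,1.5,0,0,0,0,0]]'; python3 -m jog '[[0.8,0.3,0,0,0,0,0],[0.8,0.5,0,0,0,0,0],[0.8,0.8,0,0,0,0,0],[0.8,1.0,0,0,0,0,0],[0.8,1.0,0,0,0,0,0]]'; python3 - <<'E'
from h import *
p,d=snap('side'); cv2.imwrite('pics/s4.png',cv2.resize(p[130:300,170:400,::-1],(690,510)))
E
```

```text
time: 3.95
ee_pos: [0.4676, -0.0529, 0.0164]
tcp_rot: [-90.0, -0.0, 90.1]
wrist_force: [-0.6, 0.1, -0.3]
opening: 0.017
time: 4.45
ee_pos: [0.4924, -0.0528, 0.0162]
tcp_rot: [-90.0, 0.0, 90.1]
wrist_force: [-0.5, -0.1, -1.0]
opening: 0.0172
```

View pics/s4.png

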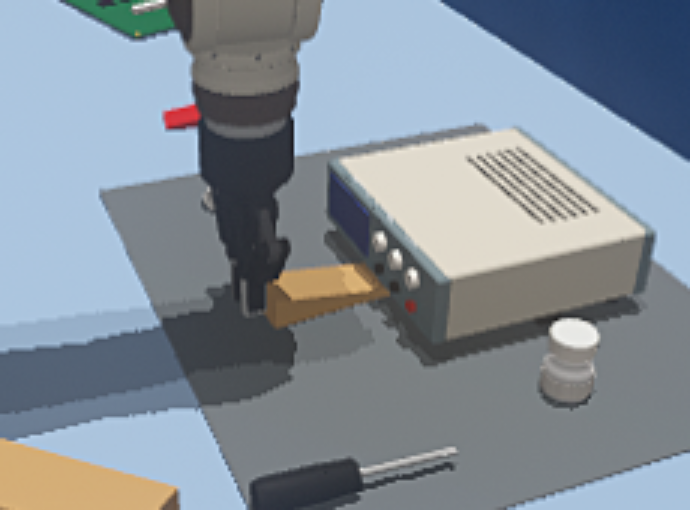

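The wedge has straightened and its tip is just reaching the front edge. I continue pushing in smaller steps.

```bash
python3 -m jog '[[0.8,0.2,0,0,0,0,0],[0.8,0.4,0,0,0,0,0],[0.8,0.6,0,0,0,0,0],[0.8,0.8,0,0,0,0,0],[0.8,0.8,0,0,0,0,0]]'; for i in 1 2; do python3 -m jog '[[0.8,0.1,0,0,0,0,0],[0.8,0.2,0,0,0,0,0],[0.8,0.2,0,0,0,0,0]]'; done
```

```text
time: 5.0
ee_pos: [0.5124, -0.0528, 0.0163]
tcp_rot: [-90.0, 0.0, 90.1]
wrist_force: [-0.4, -0.4, 0.6]
opening: 0.0171
time: 5.3
ee_pos: [0.517, -0.0528, 0.0163]
tcp_rot: [-90.0, 0.0, 90.1]
wrist_force: [1.0, 0.3, 1.4]
opening: 0.0171
time: 5.6
ee_pos: [0.5221, -0.0528, 0.0163]
tcp_rot: [-90.0, 0.0, 90.1]
wrist_force: [0.3, -0.3, -0.9]
opening: 0.0175
```

```bash
for i in 1 2 3; do python3 -m jog '[[0.8,0.1,0,0,0,0,0],[0.8,0.2,0,0,0,0,0],[0.8,0.2,0,0,0,0,0]]' | grep -v rot; done
```

```text
time: 5.9
ee_pos: [0.527, -0.0528, 0.0163]
wrist_force: [-0.4, 0.5, -0.5]
opening: 0.0171
time: 6.2
ee_pos: [0.5288, -0.0528, 0.0159]
wrist_force: [-17.0, 0.1, 10.1]
opening: 0.017
time: 6.5
ee_pos: [0.5296, -0.0527, 0.0158]
wrist_force: [-39.4, 0.4, 26.3]
opening: 0.0172
```

It jams at x≈0.529, with the force rising to 39 N. I back off and look.

```bash
python3 -m jog '[[0.8,-0.5,0,0,0,0,0],[0.8,-1.5,0,0,0,0,0],[0.8,-3,0,0,0,0,0],[0.8,-3,0,2,0,0,0],[0.8,-3,0,4,0,0,0]]'; python3 -m jog '[[0.8,0,0,0.3,0,0,0],[0.8,0,0,0.3,0,0,0]]'; python3 - <<'E'
from h import *
p,d=snap('side'); cv2.imwrite('pics/s5.png',cv2.resize(p[130:300,170:400,::-1],(690,510)))
for r in bot.regions_of('side','wedge'):
    w=to_world('side',d,np.argwhere(r['pixels']&(d>0))); m=np.median(w,0)
    if r['pixels'][205:240,240:310].sum()>50:
        w=w[(w[:,2]>.008)&(w[:,2]<.04)]; print(r['conf'],cv2.boxPoints(cv2.minAreaRect((w[:,:2]*1000).astype(np.float32))).round(1).tolist(),np.percentile(w[:,2],98))
t=bot.regions_of('side','tester')[0]; w=to_world('side',d,np.argwhere(t['pixels']&(d>0)))
T=w[abs(w[:,2]-.081)<.008]; A=np.c_[T[:,:2],np.ones(len(T))]; print('plane',np.linalg.lstsq(A,T[:,2],rcond=None)[0],T[:,:2].min(0),T[:,:2].max(0))
E
```

```text
time: 7.0
ee_pos: [0.4582, -0.0525, 0.1145]
tcp_rot: [-89.6, -0.0, 90.1]
wrist_force: [1.8, -0.6, 1.7]
opening: 0.0173
time: 7.2
ee_pos: [0.463, -0.053, 0.1259]
tcp_rot: [-90.2, 0.0, 90.1]
wrist_force: [-1.3, 0.1, -0.5]
opening: 0.0171
0.6 [[538.5, -81.4000015258789], [613.5, -82.0], [613.9000244140625, -29.5], [538.9000244140625, -28.899999618530273]] 0.029236420325711776
plane [0.00415257 0.005032   0.07746491] [ 0.60587917 -0.16420332] [0.8176403 0.0542632]
```

View pics/s5.png

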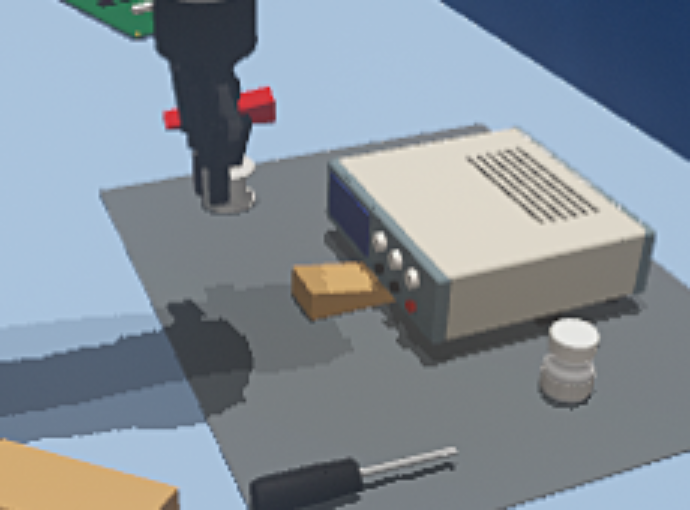

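The wedge is straight, its back at x≈0.5385, so about 60 mm of it is under the edge, and the tester is level. Now I press on the top just behind the front edge.

```bash
python3 -m jog '[[1,1.7,0,0,0,0,0],[1,3.4,0,0,0,0,0],[1,5,0,0,0,0,0],[1,6.6,0,0,0,0,0],[1,6.6,0,0,0,0,0]]'; python3 -m jog '[[1,0,0,0,0,0,0],[1,0,0,-0.5,0,0,0],[1,0,0,-1,0,0,0],[1,0,0,-1.4,0,0,0],[1,0,0,-1.4,0,0,0]]'; python3 -m jog '[[1,0,0,-0.1,0,0,0],[1,0,0,-0.2,0,0,0],[1,0,0,-0.2,0,0,0]]'
```

```text
time: 7.85
ee_pos: [0.6291, -0.0526, 0.1185]
tcp_rot: [-89.7, -0.0, 90.1]
wrist_force: [-2.0, 0.8, -1.1]
opening: -0.0001
time: 8.35
ee_pos: [0.6253, -0.0528, 0.0868]
tcp_rot: [-89.9, -0.0, 90.1]
wrist_force: [-0.5, -0.2, -0.6]
opening: -0.0002
time: 8.65
ee_pos: [0.6268, -0.0528, 0.0839]
tcp_rot: [-90.0, 0.0, 90.1]
wrist_force: [0.4, 1.5, 1.3]
opening: 0.0002
```

```bash
for i in 1 2 3; do python3 -m jog '[[1,0,0,-0.05,0,0,0],[1,0,0,-0.1,0,0,0],[1,0,0,-0.1,0,0,0]]'|grep -v rot; done
```

```text
time: 8.95
ee_pos: [0.627, -0.0528, 0.0821]
wrist_force: [-1.3, -0.2, 4.7]
opening: 0.0001
time: 9.25
ee_pos: [0.6271, -0.0529, 0.082]
wrist_force: [-9.0, 0.2, 20.2]
opening: -0.0003
time: 9.55
ee_pos: [0.6271, -0.0528, 0.0819]
wrist_force: [-15.6, 1.8, 35.3]
opening: 0.0001
```

The tester does not dip under 35 N (z stays at 0.0819). I ease to about 13 N and check by camera.

```bash
python3 -m jog '[[1,0,0,0.07,0,0,0],[1,0,0,0.14,0,0,0],[1,0,0,0.14,0,0,0],[1,0,0,0.14,0,0,0],[1,0,0,0.14,0,0,0]]'; python3 - <<'E'
from h import *
p,d=snap('side'); cv2.imwrite('pics/s6.png',cv2.resize(p[130:300,170:400,::-1],(690,510)))
for r in bot.regions_of('side','wedge'):
    w=to_world('side',d,np.argwhere(r['pixels']&(d>0)))
    if r['pixels'][205:240,240:310].sum()>50:
        w=w[(w[:,2]>.008)&(w[:,2]<.04)]; print(r['conf'],cv2.boxPoints(cv2.minAreaRect((w[:,:2]*1000).astype(np.float32))).round(1).tolist(),np.percentile(w[:,2],98))
t=bot.regions_of('side','tester')[0]; w=to_world('side',d,np.argwhere(t['pixels']&(d>0)))
T=w[abs(w[:,2]-.081)<.006]; A=np.c_[T[:,:2],np.ones(len(T))]; print('plane',np.linalg.lstsq(A,T[:,2],rcond=None)[0])
o=bot.get_obs(); print(o['ee_pos'],o['wrist_force'])
E
```

```text
time: 10.05
ee_pos: [0.627, -0.0528, 0.082]
tcp_rot: [-90.1, 0.0, 90.1]
wrist_force: [-5.4, -0.5, 13.5]
opening: -0.0001
0.9 [[537.7999877929688, -77.9000015258789], [612.4000244140625, -80.4000015258789], [614.0, -31.0], [539.4000244140625, -28.5]] 0.02899744589357174
0.27 [[359.29998779296875, -190.6999969482422], [525.7000122070312, -376.20001220703125], [767.2000122070312, -159.60000610351562], [600.7999877929688, 26.0]] 0.027268880435491104
plane [0.00300016 0.00299383 0.07826997]
[ 0.62701647 -0.05285195  0.08200702] [-5.25158179  0.12032857 13.29466749]
```

View pics/s6.png

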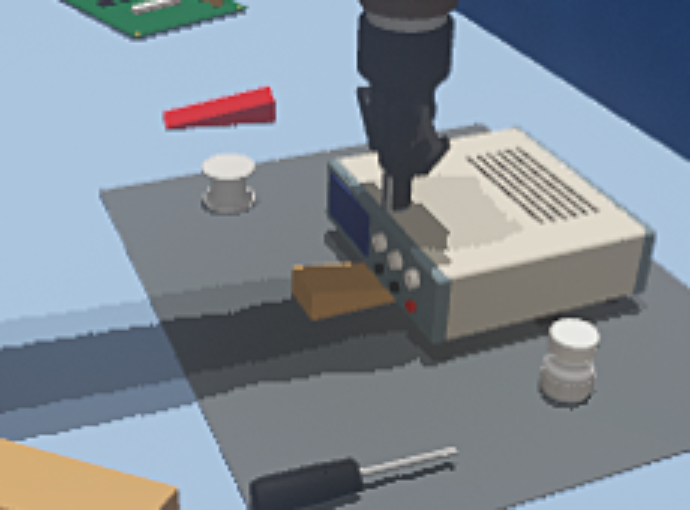

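The fingers press on the top just behind the front edge (r205,c395 in the crop) with 13 N. The tester is level (slope about 0.003 rad), the wedge has not moved, and the bystanders are where they were.

```bash
python3 -c "
from workcell import bot
print(bot.job_done())"
```

```text
the job is handed in; nothing more can be done
None
```

I pushed the small orange wedge under the tester's front edge with both fingertips against its back face, without pinching or lifting it. It jammed with about 60 mm under the edge, and the push rose to about 39 N. I then pressed down about 20 mm behind the front edge and handed in the job while pressing there with about 13 N.

- **Level under load:** at 35 N the fingertip height changed by only about 0.2 mm. At the final 13 N, the camera fit of the tester's top gave a slope of about 0.003 rad.
- **Wedge:** it was straight and in the same place before and after pressing, with the robot not touching it. I inferred that it carries the front edge from the lack of dip; I did not measure that force.
- **Bystanders:** the spool, jar and screwdriver look unmoved in the last picture.

No check failed or disagreed, and no verdict was reported at hand-in.

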